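Refit the splined gear and hold it down for its retaining ring

TASK

The small blue gearbox is waiting for its gear: take the brass-coloured gear with the cross-shaped bore, set it hub upwards over the upright shaft, turn it until its bore meshes with the four splines and slide it home onto the spring washer. Press it down against the spring until the ring groove near the top of the shaft stands completely clear above the hub, and keep hold of the gear and keep pressing: the job finishes with you holding it down so that somebody else can snap the retaining ring in. Leave the dark gear and everything else on the bench where it is.

Things in the scene. Friction and masses are not known exactly. Their poses are not given: they have to be found in the camera images.
- spline_gear: Gear to fit: brass-coloured, about 220 g, loose on the worktop, hub up, 42 mm high. Toothed wheel 73 mm across, 14 mm thick, with a hub on top. Bore right through: round hole 21 mm in diameter with four slots 10 mm wide reaching 17 mm from the axis, two along its x axis and two along its y axis (a quarter turn fits the same). Origin: on the axis in the underside; z up along the axis.
- hub_top (a point): Centre of the upper end of the brass gear's hub, 42 mm above its underside. The hub is round, 44 mm in diameter, and stands 28 mm above the wheel's flat top face: grip it here.
- plain_gear: Another gear of the same outer size but dark steel and with a plain round bore: it does not fit and stays where it is (within 40 mm). Origin on the axis in the underside, z up.
- gearbox: Small blue gearbox, fixed to the worktop: base flange 110 x 110 x 8 mm, housing 88 x 88 mm up to 46 mm, round boss to 50 mm. A splined steel shaft that does not turn stands upright on its axis. Origin: on the shaft's axis at worktop height, z up; the shaft's four splines point along its +x, -x, +y and -y axes.
- spline_tops (a point): On the shaft's axis, level with the upper ends of the four splines, 90 mm above the worktop. Each is 7 mm wide and reaches 15.5 mm from the axis. An unmeshed gear rests on them, underside at 90 mm; a meshed one slides down till its underside meets the washer at 64 mm. Play of bore on shaft: 1.5 mm to each side, about 6 degrees of turn either way.
- ring_groove (a point): On the shaft's axis at the middle of the dark ring groove, 101 mm above the worktop; the groove is 3 mm wide (99.5 to 102.5 mm). The hub's top stands at 106 mm, covering it, while the gear merely rests on the unpressed washer.
- shaft_tip (a point): Centre of the top of the shaft, 112 mm above the worktop. Above the splines the shaft is a round nose 18 mm in diameter up to 106 mm, tapering to 10 mm at the tip.
- thrust_washer (a joint): Travel of the copper-coloured spring washer (52 mm across) round the foot of the shaft, in m: 0 up, top face 64 mm above the worktop; 0.010 right down on its stop, at 54 mm. Its spring takes 6 N to start and 12 N right down and pushes it up again when let go; the gear's weight alone does not move it. From about 0.0065 on a gear lying on it leaves the groove clear.
- tape: Roll of black tape lying flat, 68 mm across, 18 mm high; bystander.
- jar: Small clear jar, 54 mm across, 58 mm high; bystander.
Not all that is in view belongs to the job. What is shaped like the spline_gear but pink is not meant. There is more than one size of the gearbox; the one meant has the size given above.

How it is judged:
On the way, in this order (a step that is already met when the one before it is completed fails the run):
1. the brass gear is lifted clear of the worktop (height (world z) of spline_gear above 0.03 m), for 0.1 s.
2. the brass gear is meshed: on the shaft's axis, hub up, at least 10 mm down over the splines (horizontal distance between spline_gear and gearbox below 0.004 m and angle between spline_gear's own z axis and vertical below 0.1 rad and z of spline_gear in the frame of gearbox below 0.08 m), for 0.1 s.
At the end, for the whole second after the job is handed in: The brass gear is meshed on the shaft, hub up (within 4 mm of the axis, tilt under 0.1 rad), underside below 57.5 mm over the worktop, the washer pushed down more than 6.5 mm so that the groove is clear, and the fingers still hold it down (over 3 N), all through the last second (horizontal distance between spline_gear and gearbox below 0.004 m and angle between spline_gear's own z axis and vertical below 0.1 rad and z of spline_gear in the frame of gearbox below 0.0575 m and value of joint thrust_washer above 0.0065 m and contact force between the fingers and spline_gear above 3 N); the arm keeps its last pose, push and grip.
It fails at once if the dark gear is moved by more than 40 mm (distance of plain_gear from where it was at the start of the episode above 0.04 m).
It fails at once if the tape, jar or wood offcut is moved by more than 40 mm (distance of any of tape, jar, offcut from where it was at the start of the episode above 0.04 m).
It also fails if it takes over 42 s, if anything falls off the work surface, if the arm or the gripper's body presses on something with over 40 N, if the wrist force passes 120 N, or if a joint passes its speed limit or range.

ROBOT

A 6-joint arm with a two-finger parallel gripper is mounted at the origin on the work surface; the furniture and walls round the work are solid. World frame = base frame: x ahead of the robot, y to its left, z up, the work surface at z = 0. Lengths are in m, angles in rad, forces in N, time in s.
With the tool pointing down it reaches from about 0.225 to 0.875 m from the base axis. Payload 3.4 kg.
Tool frame: the origin (TCP) lies at the very end of the fingers, on their centre line; the grasp point (between the pads) lies 19 mm behind it; x points along the fingers, y is the direction in which the jaws open and shut, and the axes are right-handed (so a half turn about x gives the same grasp; the last joint's range is limited). The gripper opens to 85 mm and grips with 20 to 120 N. Pads are 22 mm wide; open, the fingers measure 114 mm over their backs; the gripper's body (76 mm by 85 mm) begins 54 mm behind the grasp point. The pads swing forward as they close: fully open they stand 13 mm farther back than shut.
Start: joints at [1.072, 0.276, 1.505, -0, 1.361, -0.121], TCP at [0.212, 0.534, 0.231] pointing down, gripper open.
Joint ranges: [-2.89, 2.89], [-0.75, 2.08], [0.22, 2.7], [-1.18, 4.32], [0.11, 2.71], [-2.7, 2.7]. Speed limits (rad/s): [2.57, 2.57, 3.14, 3.14, 3.14, 3.14].

INTERFACE

Orientations are given as a unit quaternion [w, x, y, z].
In Python, from rig import manip gives the robot as it stands. The module is installed in compiled form; this text tells all that it offers.
- The arm moves only by the tool play_rows, never from a script. Its argument "plan" is a list that holds one entry, the list of rows, each a list of 5 numbers: the closure, from 0 (fully open) to 1 (shut), then the shift along the tool's x, y, z in m, then the turn about the tool's x in degrees. A call has 1 to 12 rows; each row is the pose to reach, as a shift and turn from the pose measured when the call began, along the tool's axes at that moment; what a row does not reach only later rows make up. A row lasts 1/10 s, in which the tool goes at most 50 mm and 8.59 degrees, less where a joint would pass 70% of its speed; a pose out of reach is approached as far as the arm can. A call with a gripper value outside its range is refused whole. The fingers move at their own pace and stop on an object; "grip_force" is the grip in N (left out, the last holds). Time passes only in rows, so rows that repeat a pose let the fingers close. It gives the time, the measured TCP pose, the force and the opening at its end, in the units of the state.
- manip.get_state(): the state, without advancing time (a new reading comes with each control period).
- manip.get_image(name): name is "scene" or "top" or "wrist"; returns (picture, depth): 400x640x3 uint8, red, green, blue; 400x640 float32, m along the optical axis (not along the pixel's ray), 0 where there is no reading.
- manip.camera_params(name): a dict with "intrinsics" (3x3 intrinsics, pixels), "R" (3x3) and "t" (3): a world point X has camera coordinates R X + t; the wrist camera has in their place "mount" (4x4, takes a point from camera to tool coordinates, whose origin is the TCP and whose axes are the tool frame's). Camera axes: x right, y down, z forward; pixel columns grow to the right and rows downward; lengths in m; the calibration is good to about 2 mm. A picture is of the moment at which its call begins: read the wrist's pose just before it. camera_params takes no time and is no camera call.
- manip.sign_off(): hands the job in, once; it reports no verdict.
The state is a dict: "clock": time; "qpos": joint angles; "qd": joint speeds; "effort": joint torques, N m; "position": TCP position; "ee_rot": TCP orientation; "contact_force": force on the tool from outside, world axes, zero at the start; "moment": the same for the moment, N m; "width": finger opening in m.
Only numpy, scipy, OpenCV 4.12 (cv2) and the standard library are available. Lean on these libraries where they do the work, as an engineer would, in place of code of your own. Each camera call takes 0.05 s, during which the arm holds its last target.

## Working session

There is one attempt and no reset: what is moved stays moved. The work goes in short steps, Python scripts to look and compute and a tool call to move; the robot and the scene stay as the last step left them, time stands still between calls to the robot, and variables do not carry over. Pictures are saved under pics/ and viewed, and the job is handed in when it is done.

Besides the shell and the picture viewer there is one more tool, called after "Emit:" as name(argument=value, ...) on one line, values as JSON. play_rows: Moves the arm, as the interface text tells. Its arguments: {"type":"object","properties":{"plan":{"type":"array","items":{"type":"array","items":{"type":"array","items":{"type":"number"}}}},"grip_force":{"type":"number"}},"required":["plan"]}

```bash
mkdir -p pics; python3 - <<'E'
from rig import manip
import cv2,numpy as np
s=manip.get_state(); print(s)
for n in("scene","top"):
    im,d=manip.get_image(n); cv2.imwrite(f"pics/{n}0.png",im[:,:,::-1]); np.savez(f"{n}0.npz",im=im,d=d)
    print(n,manip.camera_params(n))
print(manip.camera_params("wrist"))
E
```

```text
{'clock': 0.0, 'qpos': array([ 1.07197721e+00,  2.76610113e-01,  1.50615482e+00, -8.92283665e-06,
        1.36071341e+00, -1.21021211e-01]), 'qd': array([ 0.00133891,  0.00145541,  0.00115646,  0.00029751, -0.00136803,
       -0.00054816]), 'effort': array([ 1.12736740e-03, -4.16764069e+01, -2.45800728e+01,  1.22748920e-04,
        1.06725219e-02,  1.76278864e-06]), 'position': array([0.21186024, 0.53396201, 0.23042246]), 'ee_rot': array([ 0.69432789,  0.1321422 ,  0.69472868, -0.13341394]), 'contact_force': array([-0.34877711,  0.52959156, -0.03184304]), 'moment': array([0.03481369, 0.01987872, 0.00739311]), 'width': 0.0854334979388632}
scene {'intrinsics': array([[477.76502062,   0.        , 320.14414643],
       [  0.        , 477.76502062, 194.35470107],
       [  0.        ,   0.        ,   1.        ]]), 'R': array([[ 0.74979726, -0.661622  ,  0.00777189],
       [-0.5119901 , -0.58758406, -0.62658688],
       [ 0.4191303 ,  0.46583399, -0.77931283]]), 't': array([-0.39509389,  0.29572228,  0.94635716])}
top {'intrinsics': array([[374.82112554,   0.        , 317.65330291],
       [  0.        , 374.82112554, 196.70767546],
       [  0.        ,   0.        ,   1.        ]]), 'R': array([[-0.00687109, -0.99978503,  0.01956201],
       [-0.98343515,  0.0032127 , -0.18123186],
       [ 0.18113005, -0.02048322, -0.98324582]]), 't': array([-0.03471666,  0.49869599,  0.89915508])}
{'intrinsics': array([[318.87614741,   0.        , 319.59264772],
       [  0.        , 318.87614741, 202.05800168],
       [  0.        ,   0.        ,   1.        ]]), 'mount': array([[-1.15538210e-04, -3.22639138e-01,  9.46522040e-01,
        -1.42271761e-01],
       [ 9.99999732e-01, -7.21035575e-04, -1.23711982e-04,
        -1.34321176e-03],
       [ 7.22390391e-04,  9.46521773e-01,  3.22639135e-01,
        -8.32001260e-02],
       [ 0.00000000e+00,  0.00000000e+00,  0.00000000e+00,
         1.00000000e+00]])}
```

View pics/scene0.png

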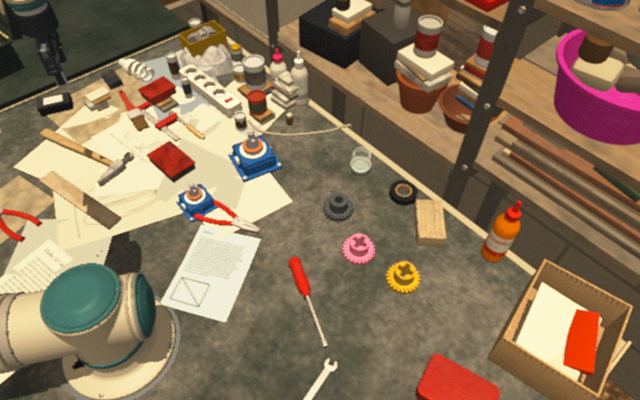

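View pics/top0.png

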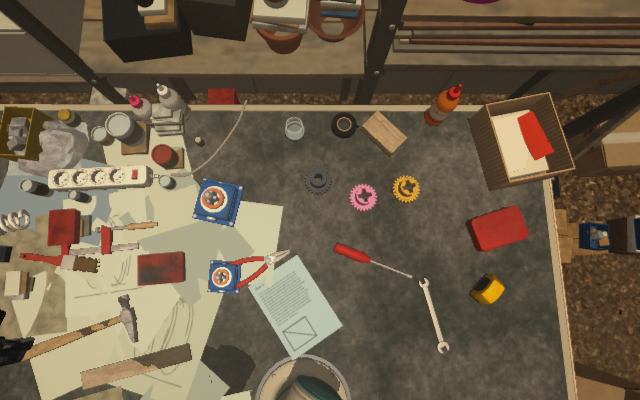

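Candidates in the top view are as follows. Gears: brass (406,189), pink (363,197, excluded) and dark (318,180, stays put). Gearboxes: one at (217,202) and a smaller one at (224,276). I'll measure both gearboxes and look at enlarged crops.

```bash
cat > h.py <<'E'
import numpy as np,cv2
from rig import manip
def cam(n):
    p=manip.camera_params(n); return p["intrinsics"],p["R"],p["t"]
def cloud(n,d,C=None):
    K,R,t=C or cam(n)
    v,u=np.mgrid[:d.shape[0],:d.shape[1]]
    P=np.stack([(u-K[0,2])/K[0,0]*d,(v-K[1,2])/K[1,1]*d,d],-1)
    return (P-t)@R
def ray(uv,z,C):
    K,R,t=C; uv=np.atleast_2d(np.asarray(uv,float))
    D=np.c_[(uv-K[[0,1],[2,2]])/K[[0,1],[0,1]],np.ones(len(uv))]@R; o=-R.T@t
    return o+D*((z-o[2])/D[:,2])[:,None]
def q2R(q):
    w,x,y,z=q
    from scipy.spatial.transform import Rotation as Ro
    return Ro.from_quat([x,y,z,w]).as_matrix()
def wristC(s):
    p=manip.camera_params("wrist"); M=p["mount"]; Rt=q2R(s["ee_rot"])
    Rw=Rt@M[:3,:3]; o=Rt@M[:3,3]+s["position"]
    return p["intrinsics"],Rw.T,-Rw.T@o
E
python3 - <<'E'
from h import *
z=np.load("top0.npz");im,d=z["im"],z["d"];C=cam("top");P=cloud("top",d,C)
hsv=cv2.cvtColor(im,cv2.COLOR_RGB2HSV)
def blobs(m,name):
    n,l,st,c=cv2.connectedComponentsWithStats(m.astype(np.uint8))
    for i in range(1,n):
        if st[i,4]>80:
            p=P[l==i];print(name,c[i].round(1),st[i,:],"zmax",np.percentile(p[:,2],[5,50,98]).round(3),"med",np.median(p,0).round(3), "ext",np.ptp(p[:,:2],axis=0).round(3),cv2.minAreaRect(np.argwhere(l==i)[:,::-1].astype(np.float32)))
roi=np.zeros(d.shape,bool);roi[150:310,190:440]=1
blobs(roi&(hsv[...,0]>100)&(hsv[...,0]<125)&(hsv[...,1]>130),"blue")
blobs(roi&(hsv[...,0]>15)&(hsv[...,0]<30)&(hsv[...,1]>170)&(hsv[...,2]>90),"brass")
for (u,v) in((406,189),(363,197),(318,180),(217,202),(224,276)):
    print(u,v,np.round(P[v-8:v+9:4,u-8:u+9:4,2],3).tolist())
a=[cv2.resize(im[y-32:y+32,x-32:x+32],(390,390),interpolation=cv2.INTER_CUBIC) for x,y in((217,202),(224,276))]
cv2.imwrite("pics/cropA.png",np.hstack(a)[:,:,::-1])
a=[cv2.resize(im[y-32:y+32,x-32:x+32],(390,390),interpolation=cv2.INTER_CUBIC) for x,y in((406,189),(363,197))]
cv2.imwrite("pics/cropB.png",np.hstack(a)[:,:,::-1])
E
```

```text
brass [405.5 189. ] [393 176  27  26 434] zmax [0.011 0.016 0.045] med [ 0.519 -0.264  0.016] ext [0.233 0.288] ((406.0, 188.5), (26.0, 25.0), 0.0)
406 189 [[0.014, 0.041, 0.02, 0.043, 0.043], [0.015, 0.04, 0.003, 0.009, 0.033], [0.017, 0.975, 0.042, 0.018, 0.043], [0.017, 0.032, 0.04, 0.042, 0.012], [0.014, 0.013, 0.015, 0.013, 0.013]]
363 197 [[0.017, 0.043, 0.031, 0.043, 0.011], [0.012, 0.042, -0.0, 0.026, 0.043], [0.028, 0.002, 0.002, -0.001, 0.044], [0.016, 0.044, 0.042, 0.038, 0.014], [0.011, 0.014, 0.015, 0.013, 0.011]]
318 180 [[0.016, 0.043, 0.042, 0.039, 0.011], [0.042, 0.038, 0.012, 0.044, 0.043], [0.04, 0.041, 0.001, 0.042, 0.033], [0.013, 0.042, 0.042, 0.043, 0.011], [0.013, 0.02, 0.014, 0.014, 0.016]]
217 202 [[0.113, 0.083, 0.054, 0.065, 0.047], [0.105, 0.09, 0.076, 0.066, 0.054], [0.093, 0.057, 0.049, 0.062, 0.05], [0.065, 0.067, 0.065, 0.051, 0.046], [0.052, 0.049, 0.051, 0.049, 0.048]]
224 276 [[0.034, 0.039, 0.04, 0.034, 0.037], [0.046, 0.063, 0.047, 0.038, 0.034], [0.083, 0.078, 0.057, 0.048, 0.034], [0.045, 0.057, 0.035, 0.039, 0.033], [0.038, 0.046, 0.035, 0.034, 0.032]]
```

View pics/cropA.png

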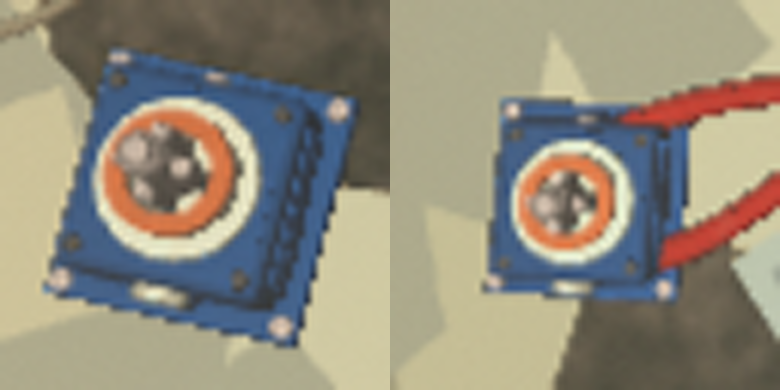

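View pics/cropB.png

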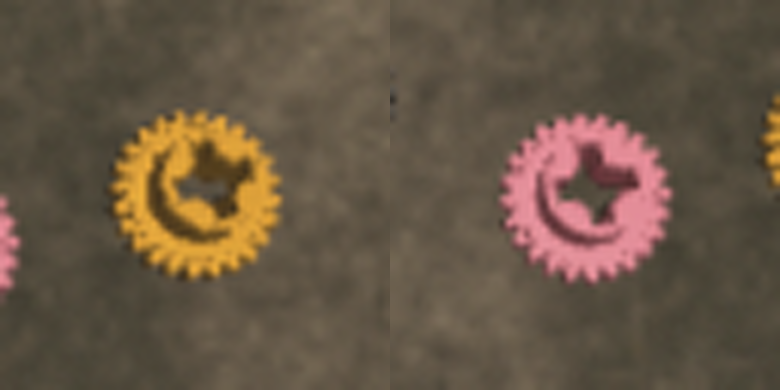

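The gearbox at (217,202) has its boss at about 50 mm, its washer at about 65 mm and its tip at about 113 mm, so it matches the given sizes. The one at (224,276) is smaller. The brass gear with the cross bore is at (406,189). Next I'll get rough positions and plan the transit.

```bash
python3 - <<'E'
from h import *
s=manip.get_state();R=q2R(s["ee_rot"]);p=s["position"];print(R.round(3))
C=cam("top")
g=ray([405.5,189],0.014,C)[0];print("gear",g.round(4))
# washer centre: crop px -> (185-> +..)/390*64
u,v=185+172/390*64,170+172/390*64
b=ray([u,v],0.064,C)[0];print("washer",b.round(4))
for n,t in(("gear",[*g[:2],.2]),("box",[*b[:2],.26])): print(n,(R.T@(np.array(t)-p)).round(4))
E
```

```text
[[-0.001  0.369  0.929]
 [-0.001  0.929 -0.369]
 [-1.    -0.002 -0.   ]]
gear [ 0.5243 -0.2692  0.014 ]
washer [0.4922 0.2198 0.064 ]
gear [ 0.0314 -0.6313  0.5866]
box [-0.0293 -0.1887  0.3765]
```

Emit:
play_rows(plan=[[[0,-0.03,-0.02,0.042],[0,-0.03,-0.04,0.085]]])

```text
invalid input at $.plan[0][0]: expected 5 numbers
```

Emit:
play_rows(plan=[[[0,-0.03,-0.02,0.04,0],[0,-0.03,-0.04,0.085,0],[0,-0.03,-0.06,0.125,0],[0,-0.03,-0.085,0.17,0],[0,-0.03,-0.105,0.21,0],[0,-0.03,-0.125,0.25,0],[0,-0.03,-0.15,0.295,0],[0,-0.03,-0.17,0.335,0],[0,-0.03,-0.189,0.376,0],[0,-0.03,-0.189,0.376,0],[0,-0.03,-0.189,0.376,0]]])

```text
clock: 1.2
position: [0.4918, 0.2189, 0.2601]
ee_rot: [0.694, 0.133, 0.695, -0.134]
contact_force: [0.0, 0.0, 0.8]
width: 0.0851
```

```bash
python3 - <<'E'
from h import *
s=manip.get_state();print(s["position"],s["contact_force"],s["clock"],abs(s["qd"]).max())
im,d=manip.get_image("wrist");np.savez("wbox.npz",im=im,d=d,pos=s["position"],q=s["ee_rot"]);cv2.imwrite("pics/wbox.png",im[:,:,::-1])
E
```

```text
[0.4917931  0.21893391 0.2600977 ] [0.02054849 0.04898518 0.8004171 ] 1.2 0.039759575179058676
```

View pics/wbox.png

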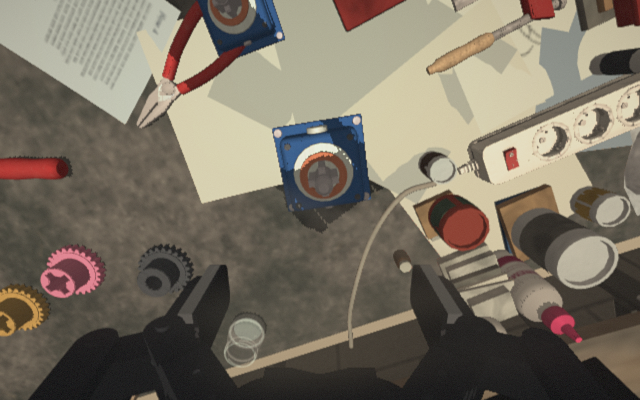

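The wrist view shows the target gearbox at (322,170) with its shaft at (322,178). The smaller one is at (237,15). Now to measure the axis and yaw.

```bash
cat > box.py <<'E'
from h import *
z=np.load("wbox.npz");im,d=z["im"],z["d"];C=wristC(dict(position=z["pos"],ee_rot=z["q"]))
P=cloud("wrist",d,C)
x0,y0=262,105
c=im[y0:y0+130,x0:x0+120];cv2.imwrite("pics/wboxc.png",cv2.resize(c,None,fx=4.5,fy=4.5,interpolation=cv2.INTER_CUBIC)[:,:,::-1])
hsv=cv2.cvtColor(im,cv2.COLOR_RGB2HSV)
roi=np.zeros(d.shape,bool);roi[105:235,262:382]=1
ok=roi&(d>0)
for lo,hi in((.003,.013),(.040,.048),(.048,.053),(.059,.069),(.086,.094),(.103,.115)):
    m=ok&(P[...,2]>lo)&(P[...,2]<hi)
    if lo<.01: m&=(hsv[...,0]>100)&(hsv[...,0]<125)&(hsv[...,1]>110)
    q=P[m]; 
    if len(q)<5: continue
    r=cv2.minAreaRect(q[:,:2].astype(np.float32)*1000)
    print(lo,hi,len(q),"median z",np.median(q[:,2]).round(4),"mean",q[:,:2].mean(0).round(4),"rect",np.round(r[0],1),np.round(r[1],1),round(r[2],1),"circ",[np.round(k,1) for k in cv2.minEnclosingCircle(q[:,:2].astype(np.float32)*1000)])
# copper washer
m=ok&((hsv[...,0]<14)|(hsv[...,0]>172))&(hsv[...,1]>90)
n,l,st,cc=cv2.connectedComponentsWithStats(m.astype(np.uint8));i=1+st[1:,4].argmax();pt=np.argwhere(l==i)[:,::-1].astype(np.float32)
w=ray(cv2.convexHull(pt)[:,0],.064,C)[:,:2]*1000
print("washer",st[i],cv2.minEnclosingCircle(w.astype(np.float32)),cv2.fitEllipse(w.astype(np.float32)))
E
python3 box.py
```

```text
0.003 0.013 1029 median z 0.0078 mean [0.4654 0.2354] rect [493.3 220.8] [107.6 107.3] 77.2 circ [array([493.9, 220.9]), np.float64(75.3)]
0.04 0.048 2770 median z 0.0455 mean [0.4889 0.2219] rect [491.4 220.7] [87.7 93.6] 77.3 circ [array([493.8, 219.8]), np.float64(58.5)]
0.048 0.053 1192 median z 0.0498 mean [0.4878 0.2225] rect [494.3 220. ] [76.2 76.5] 77.5 circ [array([494.1, 219.6]), np.float64(52.8)]
0.059 0.069 964 median z 0.0639 mean [0.4915 0.2212] rect [494.1 220.2] [50.6 52. ] 66.8 circ [array([494.5, 220.2]), np.float64(26.4)]
0.086 0.094 177 median z 0.089 mean [0.4904 0.221 ] rect [494.3 220. ] [25.9 26. ] 31.3 circ [array([494.4, 220.1]), np.float64(15.7)]
0.103 0.115 271 median z 0.1096 mean [0.493  0.2205] rect [494.  220.3] [16.5 17.5] 68.3 circ [array([494. , 219.9]), np.float64(9.1)]
washer [300 152  47  47 852] ((493.4306640625, 220.39027404785156), 26.012697219848633) ((493.4814758300781, 220.32723999023438), (51.21186447143555, 51.816043853759766), 79.54325866699219)
```

View pics/wboxc.png

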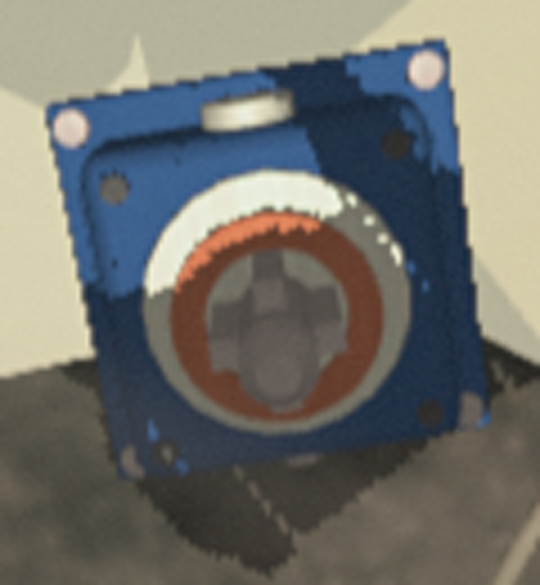

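Gearbox axis is at (0.494, 0.220). Yaw is about −12.7° (mod 90), and the spline cross agrees at −13.7°. Now on to the gear.

Emit:
play_rows(plan=[[[0,0.005,-0.04,0.02,0],[0,0.01,-0.085,0.04,0],[0,0.015,-0.125,0.06,0],[0,0.02,-0.17,0.08,0],[0,0.025,-0.21,0.1,0],[0,0.03,-0.255,0.12,0],[0,0.035,-0.295,0.14,0],[0,0.04,-0.34,0.16,0],[0,0.045,-0.38,0.18,0],[0,0.05,-0.42,0.2,0],[0,0.06,-0.441,0.21,0],[0,0.06,-0.441,0.21,0]]])

```text
clock: 2.45
position: [0.5229, -0.2687, 0.199]
ee_rot: [0.693, 0.133, 0.696, -0.134]
contact_force: [0.2, 1.5, -0.0]
width: 0.0854
```

```bash
python3 - <<'E'
from h import *
s=manip.get_state();print(s["position"],s["contact_force"],s["clock"],abs(s["qd"]).max(),s["qpos"].round(3))
im,d=manip.get_image("wrist");np.savez("wgear.npz",im=im,d=d,pos=s["position"],q=s["ee_rot"]);cv2.imwrite("pics/wgear.png",im[:,:,::-1])
E
```

```text
[ 0.52289648 -0.2687308   0.19901673] [ 0.18063833  1.46022116 -0.02743056] 2.45 0.04497130868752878 [-0.591  0.317  1.527 -0.003  1.302 -1.781]
```

View pics/wgear.png

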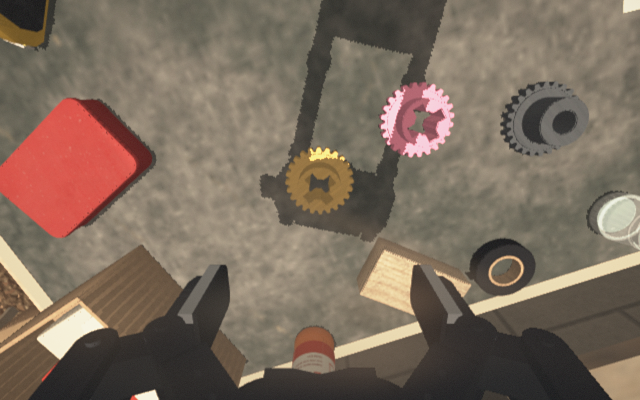

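The brass gear is at (320,181), in the gripper's shadow. The pink one is at (417,119), the dark one at (545,118), the offcut at (413,275) and the tape at (502,266).

```bash
python3 - <<'E'
from h import *
z=np.load("wgear.npz");im,d=z["im"],z["d"];C=wristC(dict(position=z["pos"],ee_rot=z["q"]))
P=cloud("wrist",d,C)
x0,y0=275,138
cv2.imwrite("pics/wgearc.png",cv2.resize(im[y0:y0+90,x0:x0+90],None,fx=6.5,fy=6.5,interpolation=cv2.INTER_CUBIC)[:,:,::-1])
roi=np.zeros(d.shape,bool);roi[140:222,280:362]=1
ok=roi&(d>0)
for lo,hi in((.009,.019),(.037,.048)):
    m=ok&(P[...,2]>lo)&(P[...,2]<hi);q=P[m][:,:2].astype(np.float32)*1000
    print(lo,len(q),np.median(P[m][:,2]),cv2.minEnclosingCircle(q),cv2.fitEllipse(cv2.convexHull(q)))
# bore: hole in the hub-top mask
m=(ok&(P[...,2]>.037)&(P[...,2]<.048)).astype(np.uint8)
hull=np.zeros_like(m);cv2.fillConvexPoly(hull,cv2.convexHull(np.argwhere(m)[:,::-1].astype(np.int32)),1)
hole=hull&(1-m);n,l,st,cc=cv2.connectedComponentsWithStats(hole,connectivity=4);i=1+st[1:,4].argmax()
print("hole",st[i],cc[i])
uv=np.argwhere(l==i)[:,::-1];w=ray(uv,.042,C)[:,:2]*1000
c=w.mean(0);rr=w-c;r=np.hypot(*rr.T);a=np.arctan2(rr[:,1],rr[:,0])
print("c",c,"4-fold",np.degrees(np.angle((r**4*np.exp(4j*a)).sum()))/4, "rect",cv2.minAreaRect(w.astype(np.float32)),r.max())
R=q2R(z["q"]);print("tool y yaw",np.degrees(np.arctan2(R[1,1],R[0,1])))
E
```

```text
0.009 1624 0.013372098503478912 ((527.113525390625, -272.9634704589844), 36.57233810424805) ((526.9777221679688, -272.9606628417969), (72.46856689453125, 72.77434539794922), 59.888328552246094)
0.037 988 0.041644148152054444 ((527.010009765625, -272.9009094238281), 22.261093139648438) ((527.01416015625, -273.002197265625), (43.73990249633789, 44.327552795410156), 66.17041778564453)
hole [304 174  31  30 564] [318.85638298 188.61879433]
c [ 526.0110503  -272.59183265] 4-fold 17.20753035879348 rect ((526.1544189453125, -272.6281433105469), (28.25507164001465, 28.603954315185547), 63.894248962402344) 16.87513639873035
tool y yaw 68.24002214209395
```

View pics/wgearc.png

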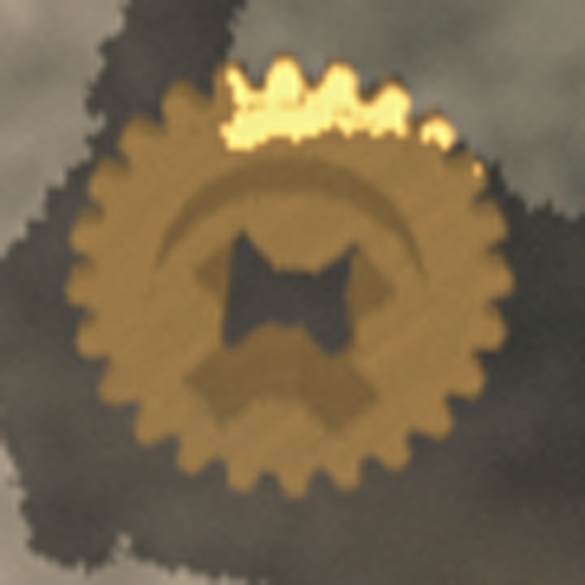

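Emit:
play_rows(plan=[[[0,0.03,-0.0025,0.0055,0],[0,0.07,-0.0025,0.0055,0],[0,0.1,-0.0025,0.0055,0],[0,0.12,-0.0025,0.0055,0],[0,0.12,-0.0025,0.0055,0]]])

```text
clock: 3.0
position: [0.5248, -0.267, 0.0773]
ee_rot: [0.691, 0.133, 0.698, -0.131]
contact_force: [0.4, 0.1, -0.6]
width: 0.0854
```

```bash
python3 - <<'E'
from h import *
s=manip.get_state();R=q2R(s["ee_rot"]);print(s["position"],s["contact_force"],(R.T@(np.array([.527,-.273,.017])-s["position"])).round(4),R[:,0].round(4))
im,d=manip.get_image("wrist");cv2.imwrite("pics/w2.png",im[:,:,::-1])
E
```

```text
[ 0.52482874 -0.26704315  0.0772596 ] [ 0.42970203  0.14916081 -0.58178721] [ 0.0602 -0.0048  0.0049] [-0.0098  0.0055 -0.9999]
```

View pics/w2.png

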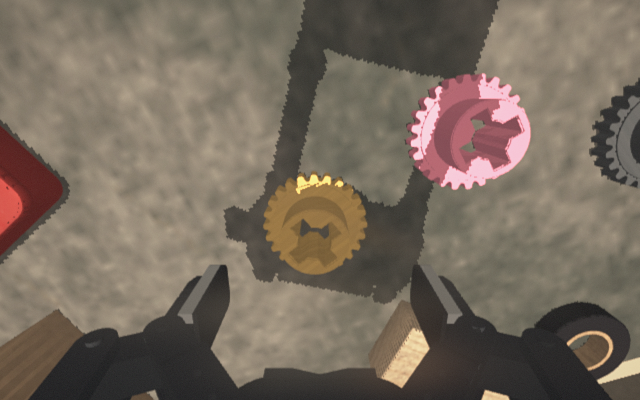

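```bash
python3 - <<'E'
from h import *
s=manip.get_state();R=q2R(s["ee_rot"]);print(s["position"],abs(s["qd"]).max(),(R.T@(np.array([.527,-.273,.017])-s["position"])).round(4),R[:,0].round(4))
C=cam("top"); Z=np.load("top0.npz")
for uv in((361,125),(377,112),(406,136),(388,152)): # offcut corners
    q=ray(uv,.02,C)[0]-[.527,-.273,0]; print((R.T@q).round(3))
E
```

```text
[ 0.52614278 -0.26825311  0.07914673] 0.05167466913902234 [ 0.0621 -0.0041  0.003 ] [-0.0066  0.0032 -1.    ]
[-0.021  0.172  0.117]
[-0.021  0.144  0.168]
[-0.021  0.049  0.132]
[-0.02   0.079  0.072]
```

```bash
cat > settle.py <<'E'
from h import *
import sys
for i in range(int(sys.argv[1])): manip.get_image("wrist")
s=manip.get_state();R=q2R(s["ee_rot"]);print(s["clock"],s["position"].round(4),"qd",abs(s["qd"]).max().round(3),"tilt",R[:,0].round(4),"yaw",np.degrees(np.arctan2(R[1,1],R[0,1])).round(2),"F",s["contact_force"].round(1),"w",round(s["width"],4))
if len(sys.argv)>2:
    t=np.array([float(a) for a in sys.argv[2:5]]); print("to go",(R.T@(t-s["position"])).round(4))
E
python3 settle.py 5 .527 -.273 .017
```

```text
3.3 [ 0.5276 -0.2712  0.0815] qd 0.007 tilt [-1.6e-03 -8.0e-04 -1.0e+00] yaw 68.34 F [-0.3 -0.6 -0.1] w 0.0857
to go [ 0.0645 -0.0019  0.0002]
```

Emit:
play_rows(plan=[[[0,0.03,-0.002,0,0],[0,0.05,-0.002,0,0],[0,0.06,-0.002,0,0],[0,0.064,-0.002,0,0],[0,0.064,-0.002,0,0],[0,0.064,-0.002,0,0],[0,0.064,-0.002,0,0]]])

```text
clock: 4.0
position: [0.5275, -0.2735, 0.0185]
ee_rot: [0.695, 0.132, 0.694, -0.134]
contact_force: [-0.0, 0.4, 0.2]
width: 0.0854
```

```bash
python3 settle.py 1 .527 -.273 .017
```

```text
4.05 [ 0.5274 -0.2735  0.0184] qd 0.004 tilt [-1.0e-04 -1.8e-03 -1.0e+00] yaw 68.33 F [0.3 0.5 0.1] w 0.0854
to go [ 0.0014  0.0003 -0.0005]
```

Emit:
play_rows(plan=[[[0.3,0.001,0,0,0],[0.5,0.001,0,0,0],[1,0.001,0,0,0],[1,0.001,0,0,0],[1,0.001,0,0,0],[1,0.001,0,0,0],[1,0.001,0,0,0],[1,0.001,0,0,0]]], grip_force=80)

```text
clock: 4.85
position: [0.5277, -0.2733, 0.0182]
ee_rot: [0.695, 0.132, 0.694, -0.134]
contact_force: [0.4, 0.7, 5.4]
width: 0.0397
```

```bash
python3 settle.py 1
```

```text
4.9 [ 0.5277 -0.2733  0.0182] qd 0.002 tilt [ 7.0e-04 -1.7e-03 -1.0e+00] yaw 68.32 F [-0.8  1.6  5.2] w 0.0399
```

Emit:
play_rows(plan=[[[1,-0.01,0,0,0],[1,-0.03,0,0,0],[1,-0.06,0,0,0],[1,-0.09,0,0,0],[1,-0.12,0,0,0],[1,-0.12,0,0,0],[1,-0.12,0,0,0],[1,-0.12,0,0,0]]])

```text
clock: 5.7
position: [0.5264, -0.2724, 0.1366]
ee_rot: [0.694, 0.133, 0.695, -0.133]
contact_force: [-0.2, 0.2, -2.9]
width: 0.0394
```

```bash
python3 settle.py 2; python3 - <<'E'
from h import *
s=manip.get_state()
im,d=manip.get_image("wrist");cv2.imwrite("pics/w3.png",im[:,:,::-1]);np.savez("w3.npz",im=im,d=d,pos=s["position"],q=s["ee_rot"])
im,d=manip.get_image("scene");cv2.imwrite("pics/s3.png",cv2.resize(im[150:320,300:500],None,fx=3,fy=3)[:,:,::-1])
E
```

```text
5.8 [ 0.5265 -0.2724  0.1363] qd 0.007 tilt [-2.5e-03  4.0e-04 -1.0e+00] yaw 68.32 F [-0.8 -0.3 -2. ] w 0.0396
```

View pics/w3.png

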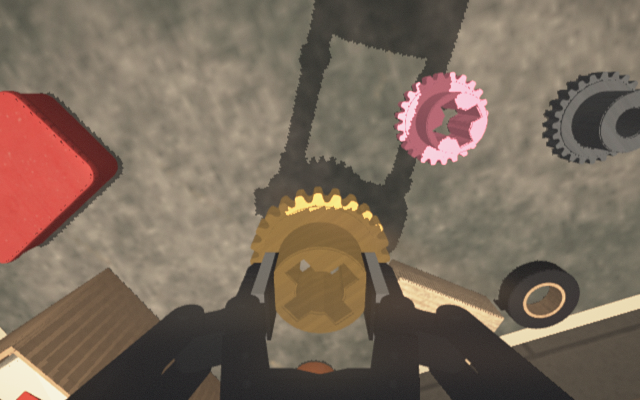

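View pics/s3.png

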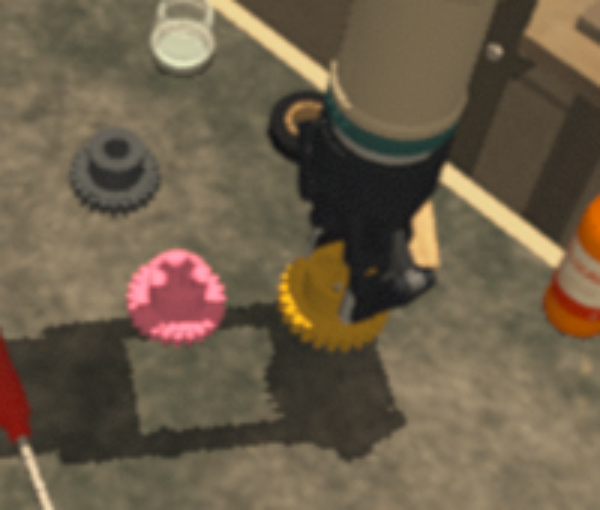

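The brass gear is held and lifted, with its bore at (320,285). The pink gear is at (443,120), the offcut at (445,290) and the tape at (538,295), none of them moved. Now to measure the gear's pose in the hand.

```bash
cat > held.py <<'E'
from h import *
import sys
z=np.load(sys.argv[1]);im,d=z["im"],z["d"]
R=q2R(z["q"]);C=wristC(dict(position=z["pos"],ee_rot=z["q"]))
P=(cloud("wrist",d,C)-z["pos"])@R   # tool coords
hsv=cv2.cvtColor(im,cv2.COLOR_RGB2HSV)
m=(hsv[...,0]>12)&(hsv[...,0]<30)&(hsv[...,1]>110)&(d>0)&(np.abs(P[...,1])<.045)&(np.abs(P[...,2])<.045)
m[:180]=0
q=P[m];h,e=np.histogram(q[:,0],bins=np.arange(-.05,.03,.002));print(list(zip(e.round(3),h)))
for lo,hi,nm in((e[h[:12].argmax()]-.002,e[h[:12].argmax()]+.004,"hub"),(e[12+h[12:].argmax()]-.002,e[12+h[12:].argmax()]+.004,"wheel")):
    k=m&(P[...,0]>lo)&(P[...,0]<hi);a=P[k]
    for _ in range(3):
        c=np.c_[a[:,1:],np.ones(len(a))];sol=np.linalg.lstsq(c,a[:,0],rcond=None)[0];r=a[:,0]-c@sol;a=a[abs(r)<.0015]
    print(nm,len(a),"x=",sol[2].round(4),"slope y,z",sol[:2].round(3),"circ",cv2.minEnclosingCircle((a[:,1:]*1000).astype(np.float32)))
    if nm=="hub": X=sol[2]
    if nm=="hub":
        kk=(k&(abs(P[...,0]-X)<.002)).astype(np.uint8)
        hull=np.zeros_like(kk);cv2.fillConvexPoly(hull,cv2.convexHull(np.argwhere(kk)[:,::-1].astype(np.int32)),1)
        n,l,st,cc=cv2.connectedComponentsWithStats(hull&(1-kk),connectivity=4);i=1+st[1:,4].argmax()
        zc=(z["pos"]+R@[X,0,0])[2]
        w=(ray(np.argwhere(l==i)[:,::-1],zc,C)-z["pos"])@R
        w=w[:,1:]*1000;c=w.mean(0);rr=w-c;r=np.hypot(*rr.T);an=np.arctan2(rr[:,1],rr[:,0])
        print("bore",st[i],"c",c.round(2),"rmax",r.max().round(1),"4fold in tool (y->z)",(np.degrees(np.angle((r**4*np.exp(4j*an)).sum()))/4).round(2),"rect",cv2.minAreaRect(w.astype(np.float32)))
print("yaw tool y",np.degrees(np.arctan2(R[1,1],R[0,1])))
cv2.imwrite("pics/heldc.png",cv2.resize(im[180:345,230:410],None,fx=3.2,fy=3.2,interpolation=cv2.INTER_CUBIC)[:,:,::-1])
E
python3 held.py w3.npz
```

```text
[(np.float64(-0.05), np.int64(0)), (np.float64(-0.048), np.int64(0)), (np.float64(-0.046), np.int64(0)), (np.float64(-0.044), np.int64(0)), (np.float64(-0.042), np.int64(0)), (np.float64(-0.04), np.int64(0)), (np.float64(-0.038), np.int64(0)), (np.float64(-0.036), np.int64(0)), (np.float64(-0.034), np.int64(0)), (np.float64(-0.032), np.int64(0)), (np.float64(-0.03), np.int64(0)), (np.float64(-0.028), np.int64(0)), (np.float64(-0.026), np.int64(633)), (np.float64(-0.024), np.int64(3188)), (np.float64(-0.022), np.int64(519)), (np.float64(-0.02), np.int64(394)), (np.float64(-0.018), np.int64(386)), (np.float64(-0.016), np.int64(379)), (np.float64(-0.014), np.int64(320)), (np.float64(-0.012), np.int64(292)), (np.float64(-0.01), np.int64(295)), (np.float64(-0.008), np.int64(275)), (np.float64(-0.006), np.int64(248)), (np.float64(-0.004), np.int64(240)), (np.float64(-0.002), np.int64(215)), (np.float64(0.0), np.int64(220)), (np.float64(0.002), np.int64(682)), (np.float64(0.004), np.int64(3203)), (np.float64(0.006), np.int64(630)), (np.float64(0.008), np.int64(297)), (np.float64(0.01), np.int64(267)), (np.float64(0.012), np.int64(213)), (np.float64(0.014), np.int64(203)), (np.float64(0.016), np.int64(123)), (np.float64(0.018), np.int64(5)), (np.float64(0.02), np.int64(0)), (np.float64(0.022), np.int64(0)), (np.float64(0.024), np.int64(0)), (np.float64(0.026), np.int64(0))]
hub 0 x= 0.0 slope y,z [0. 0.] circ ((0.0, 0.0), 0.0)Traceback (most recent call last):
  File "held.py", line 18, in <module>
    hull=np.zeros_like(kk);cv2.fillConvexPoly(hull,cv2.convexHull(np.argwhere(kk)[:,::-1].astype(np.int32)),1)
                           ~~~~~~~~~~~~~~~~~~^^^^^^^^^^^^^^^^^^^^^^^^^^^^^^^^^^^^^^^^^^^^^^^^^^^^^^^^^^^^^^^^^
cv2.error: OpenCV(4.12.0) /io/opencv/modules/imgproc/src/drawing.cpp:2404: error: (-215:Assertion failed) points.checkVector(2, CV_32S) >= 0 in function 'fillConvexPoly'
```

```bash
sed -i 's/^for lo,hi,nm.*/for lo,hi,nm in((-.028,-.019,"hub"),(.0005,.009,"wheel")):/; s/^q=P\[m\].*$//' held.py; python3 held.py w3.npz
```

```text
hub 3734 x= -0.0234 slope y,z [ 0.    -0.002] circ ((-1.505245327949524, -1.2001953125), 22.35540771484375)
bore [ 285  259   71   62 2586] c [-1.45 -2.21] rmax 17.2 4fold in tool (y->z) -38.98 rect ((-1.8216619491577148, -1.7474746704101562), (29.247793197631836, 29.309629440307617), 7.617398738861084)
wheel 3922 x= 0.0047 slope y,z [-0.    -0.009] circ ((-1.4932258129119873, -1.2426468133926392), 36.397823333740234)
yaw tool y 68.31606718305929
```

View pics/heldc.png

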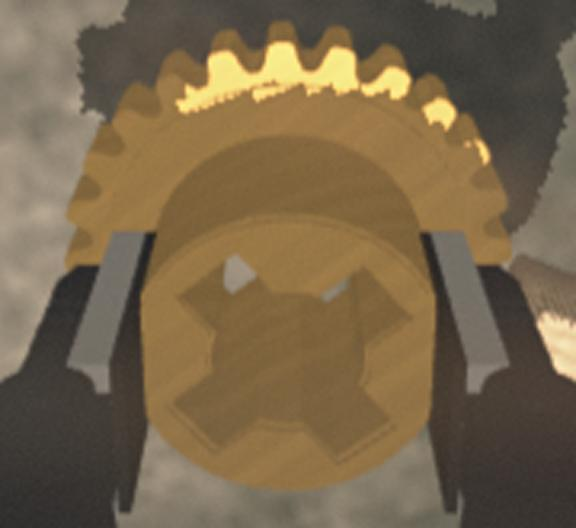

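Gear in hand: hub top is 23.4 mm behind the TCP, so the underside is 19 mm ahead of it. Tilt is below 0.01 rad. Its slots sit at about +17° (world), so it needs about −30° in world, which is +30° about tool x. I'll stop 60 mm short of the shaft so one wrist view shows both the gear and the shaft.

Emit:
play_rows(plan=[[[1,-0.02,0.035,-0.014,3],[1,-0.04,0.075,-0.029,6],[1,-0.06,0.117,-0.045,9],[1,-0.06,0.16,-0.062,12],[1,-0.06,0.203,-0.078,15],[1,-0.06,0.246,-0.095,18],[1,-0.06,0.289,-0.112,21],[1,-0.06,0.332,-0.128,24],[1,-0.06,0.372,-0.144,27],[1,-0.06,0.4,-0.154,29],[1,-0.06,0.415,-0.16,30],[1,-0.06,0.415,-0.16,30]]])

```text
clock: 7.1
position: [0.5312, 0.1744, 0.1959]
ee_rot: [0.636, 0.307, 0.638, -0.307]
contact_force: [-0.4, -0.2, -1.7]
width: 0.0394
```

```bash
python3 settle.py 6; python3 - <<'E'
from h import *
s=manip.get_state()
im,d=manip.get_image("wrist");cv2.imwrite("pics/w4.png",im[:,:,::-1]);np.savez("w4.npz",im=im,d=d,pos=s["position"],q=s["ee_rot"])
E
python3 held.py w4.npz
```

```text
7.4 [0.5317 0.171  0.1965] qd 0.003 tilt [-2.e-03 -6.e-04 -1.e+00] yaw 38.24 F [-0.5 -0.2 -1.7] w 0.0398
hub 3739 x= -0.0233 slope y,z [-0.001 -0.001] circ ((-1.3139268159866333, -0.6057736277580261), 22.245468139648438)
bore [ 285  259   72   63 2581] c [-1.31 -1.45] rmax 17.6 4fold in tool (y->z) -39.14 rect ((-1.47576904296875, -0.7769088745117188), (29.669755935668945, 29.94986343383789), 7.243678569793701)
wheel 3959 x= 0.0047 slope y,z [-0.001 -0.011] circ ((-1.1700066328048706, -1.1734154224395752), 36.243568420410156)
yaw tool y 38.23996832384464
```

View pics/w4.png

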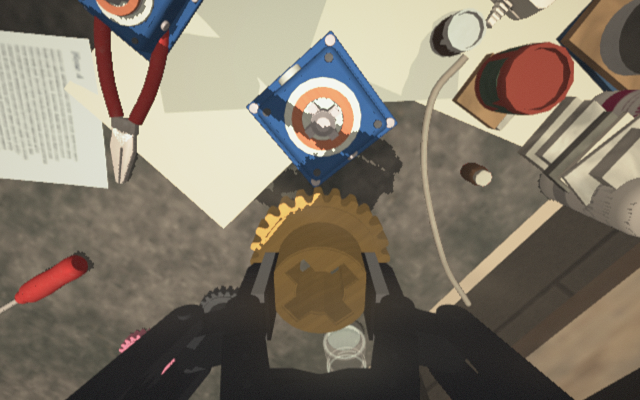

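The gear is at (320,290) and the target shaft at (322,120), both clearly in view. Now to measure the box in the same tool frame.

```bash
python3 - <<'E'
from h import *
z=np.load("w4.npz");im,d=z["im"],z["d"];R=q2R(z["q"]);C=wristC(dict(position=z["pos"],ee_rot=z["q"]))
W=cloud("wrist",d,C);T=(W-z["pos"])@R*1000
roi=np.zeros(d.shape,bool);roi[28:192,245:400]=1
ok=roi&(d>0)
for lo,hi in((.042,.0475),(.060,.068),(.086,.094),(.102,.115)):
    m=ok&(W[...,2]>lo)&(W[...,2]<hi)
    if lo>.05:
        m&=np.hypot(W[...,0]-.494,W[...,1]-.220)<.035
    q=T[m][:,1:].astype(np.float32)
    r=cv2.minAreaRect(q);print(lo,len(q),"rect c",np.round(r[0],1),np.round(r[1],1),"ang",round(r[2],1),"circ",cv2.minEnclosingCircle(q), "world", np.round((R@np.r_[0,np.array(cv2.minEnclosingCircle(q)[0])/1000]+z["pos"])[:2],4))
E
```

```text
0.042 4425 rect c [  1.1 -61.7] [86.6 86.6] ang 50.9 circ ((0.5857053399085999, -61.99131393432617), 58.512184143066406) world [0.4938 0.22  ]
0.06 1721 rect c [  1.3 -61.8] [51.3 51.4] ang 0.6 circ ((0.9574545621871948, -61.65388107299805), 26.103923797607422) world [0.4943 0.22  ]
0.086 304 rect c [  1.  -61.9] [25.7 26.3] ang 4.5 circ ((0.9546942710876465, -61.7608528137207), 15.623238563537598) world [0.4942 0.2201]
0.102 514 rect c [  0.9 -61.8] [17.5 17.4] ang 44.1 circ ((0.8707307577133179, -61.8470458984375), 8.996408462524414) world [0.4941 0.2201]
```

Box axis in tool is (y +1.0, z −61.8) mm at about −39.5°. The gear is at (−1.25, −1.0) mm, −38.5°. Move by y +2.3, z −60.8, turn −1°.

Emit:
play_rows(plan=[[[1,0,0.001,-0.02,0],[1,0,0.002,-0.045,-1],[1,0,0.0023,-0.0608,-1],[1,0,0.0023,-0.0608,-1],[1,0,0.0023,-0.0608,-1],[1,0,0.0023,-0.0608,-1],[1,0,0.0023,-0.0608,-1]]])

```text
clock: 8.15
position: [0.4966, 0.2196, 0.1966]
ee_rot: [0.638, 0.303, 0.639, -0.304]
contact_force: [-0.7, 0.1, -2.9]
width: 0.0392
```

```bash
python3 settle.py 3; python3 - <<'E'
from h import *
z=np.load("w4.npz");R=q2R(z["q"]);s=manip.get_state();t=z["pos"]+R@[0,.0023,-.0608]
R2=q2R(s["ee_rot"]);print(t,"to go",(R2.T@(t-s["position"])).round(4))
im,d=manip.get_image("scene");cv2.imwrite("pics/s5.png",cv2.resize(im[90:220,180:340],None,fx=4,fy=4)[:,:,::-1])
E
```

```text
8.3 [0.4963 0.2198 0.1966] qd 0.004 tilt [-1.7e-03 -6.0e-04 -1.0e+00] yaw 39.2 F [ 0.5  0.4 -2.4] w 0.0396
[0.49586457 0.22014372 0.19654706] to go [ 0.     -0.0001 -0.0006]
```

View pics/s5.png

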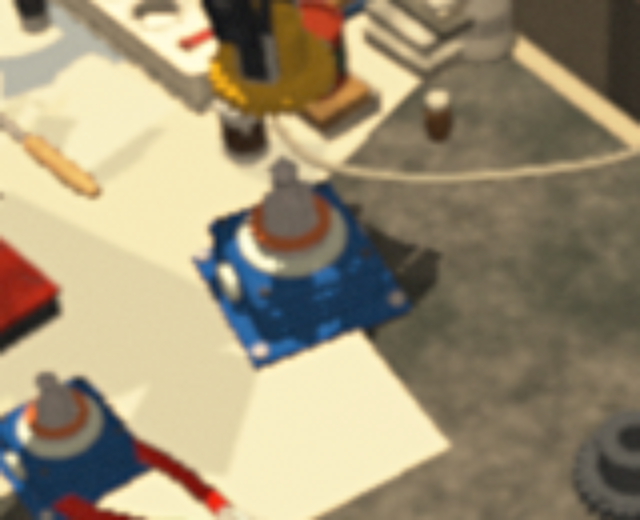

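The gear is above the shaft. I'll lower it over the nose to just above the splines.

Emit:
play_rows(plan=[[[1,0.025,0,-0.0006,0],[1,0.05,0,-0.0006,0],[1,0.065,0,-0.0006,0],[1,0.074,0,-0.0006,0],[1,0.08,0,-0.0006,0],[1,0.082,0,-0.0006,0],[1,0.082,0,-0.0006,0],[1,0.082,0,-0.0006,0]]])

```text
clock: 9.15
position: [0.4963, 0.2205, 0.1153]
ee_rot: [0.639, 0.303, 0.639, -0.303]
contact_force: [0.8, -0.1, -2.3]
width: 0.0398
```

```bash
python3 settle.py 3 0.4959 0.2201 0.114; python3 - <<'E'
from h import *
s=manip.get_state()
im,d=manip.get_image("wrist");np.savez("w6.npz",im=im,d=d,pos=s["position"],q=s["ee_rot"])
E
python3 held.py w6.npz
```

```text
9.3 [0.4961 0.2204 0.1152] qd 0.003 tilt [-6.e-04 -2.e-04 -1.e+00] yaw 39.2 F [ 0.2  0.3 -2.1] w 0.0395
to go [ 0.0012 -0.0003  0.0001]
hub 3746 x= -0.0234 slope y,z [ 0.    -0.002] circ ((-1.0153788328170776, -0.6907557249069214), 22.20349884033203)
bore [ 285  259   72   62 2595] c [-1.32 -1.48] rmax 17.5 4fold in tool (y->z) -39.18 rect ((-1.6276779174804688, -0.7447433471679688), (29.579111099243164, 29.939924240112305), 7.861073970794678)
wheel 3951 x= 0.0047 slope y,z [-0.    -0.008] circ ((-1.1983745098114014, -1.239526629447937), 36.10090637207031)
yaw tool y 39.2049655407001
```

View pics/heldc.png

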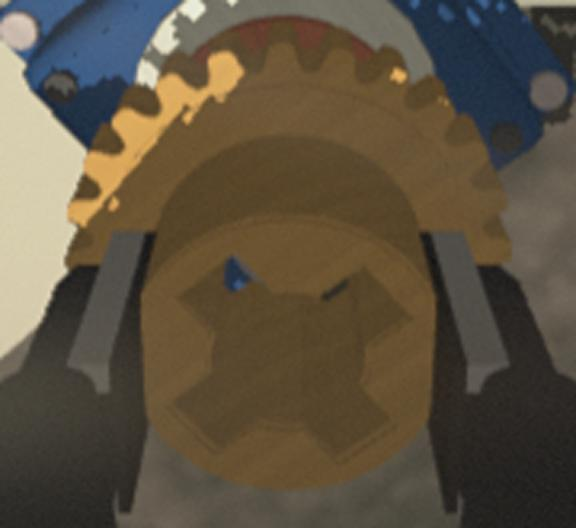

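```bash
python3 - <<'E'
from h import *
z=np.load("w6.npz");im,d=z["im"],z["d"];R=q2R(z["q"]);C=wristC(dict(position=z["pos"],ee_rot=z["q"]))
W=cloud("wrist",d,C);T=(W-z["pos"])@R*1000
m=np.zeros(d.shape,bool);m[259:321,285:357]=1
m&=(d>0)&(T[...,0]>-18)
q=W[m];print(len(q),np.histogram(q[:,2],bins=np.arange(.04,.14,.006)))
k=m&(W[...,2]>.1085)&(W[...,2]<.1135);print(k.sum(),T[k].mean(0),T[k].min(0),T[k].max(0))
g=im[250:330,280:365].astype(float);g=np.clip((g-20)*3.2,0,255).astype(np.uint8)
cv2.imwrite("pics/bore.png",cv2.resize(g,None,fx=7,fy=7,interpolation=cv2.INTER_CUBIC)[:,:,::-1])
E
```

```text
2138 (array([ 40,  22,   0,   0,   0,   0,   0,   0,   0,  62, 199, 263, 310,
       376, 491, 350]), array([0.04 , 0.046, 0.052, 0.058, 0.064, 0.07 , 0.076, 0.082, 0.088,
       0.094, 0.1  , 0.106, 0.112, 0.118, 0.124, 0.13 , 0.136]))
226 [ 4.21018195 -1.63846585 12.32576227] [  1.72746791 -12.83237605   2.53045496] [ 6.66079674  9.17331421 17.16390726]
```

View pics/bore.png

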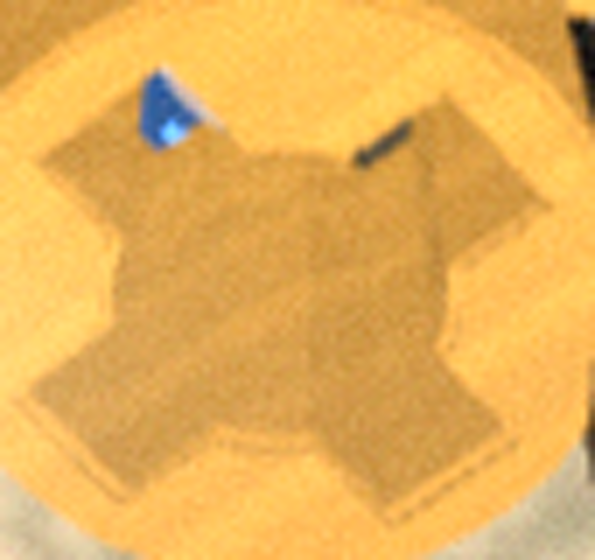

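Emit:
play_rows(plan=[[[1,0.003,0,0,0],[1,0.006,0,0,0],[1,0.009,0,0,0],[1,0.011,0,0,0],[1,0.011,0,0,0]]])

```text
clock: 9.85
position: [0.4956, 0.2203, 0.1036]
ee_rot: [0.638, 0.303, 0.639, -0.304]
contact_force: [0.1, -0.9, -1.3]
width: 0.0393
```

```bash
python3 settle.py 2
```

```text
9.95 [0.4959 0.2204 0.104 ] qd 0.004 tilt [-1.1e-03 -3.0e-04 -1.0e+00] yaw 39.2 F [ 0.2 -0.3 -2.3] w 0.0393
```

The underside is at 85 mm with no contact force, so it has meshed. I'll slide it on down and press.

Emit:
play_rows(plan=[[[1,0.004,0,0,0],[1,0.008,0,0,0],[1,0.012,0,0,0],[1,0.016,0,0,0],[1,0.02,0,0,0],[1,0.022,0,0,0],[1,0.022,0,0,0]]], grip_force=100)

```text
clock: 10.65
position: [0.4957, 0.2203, 0.0822]
ee_rot: [0.638, 0.303, 0.639, -0.304]
contact_force: [-2.5, -0.3, 3.9]
width: 0.0387
```

```bash
python3 settle.py 2
```

```text
10.75 [0.4957 0.2203 0.0823] qd 0.002 tilt [-1.2e-03 -4.0e-04 -1.0e+00] yaw 39.21 F [-2.7 -0.6  1.6] w 0.0386
```

Emit:
play_rows(plan=[[[1,0.002,0,0,0],[1,0.004,0,0,0],[1,0.006,0,0,0],[1,0.008,0,0,0],[1,0.009,0,0,0],[1,0.009,0,0,0],[1,0.009,0,0,0]]])

```text
clock: 11.45
position: [0.4958, 0.2203, 0.0742]
ee_rot: [0.639, 0.303, 0.639, -0.303]
contact_force: [-3.1, -1.2, 8.8]
width: 0.0387
```

```bash
python3 settle.py 2;  python3 - <<'E'
from h import *
s=manip.get_state()
im,d=manip.get_image("wrist");np.savez("w7.npz",im=im,d=d,pos=s["position"],q=s["ee_rot"])
E
python3 held.py w7.npz
```

```text
11.55 [0.4958 0.2203 0.0742] qd 0.001 tilt [-7.e-04 -4.e-04 -1.e+00] yaw 39.21 F [-2.5 -1.5  7.1] w 0.0391
hub 3427 x= -0.0233 slope y,z [ 0.001 -0.003] circ ((-1.1366485357284546, -0.6307992339134216), 22.135099411010742)
bore [ 285  259   72   64 2889] c [-1.48 -0.4 ] rmax 17.9 4fold in tool (y->z) -38.73 rect ((-1.2262659072875977, -0.22148513793945312), (29.18526268005371, 31.309709548950195), 6.300323963165283)
wheel 3825 x= 0.0048 slope y,z [-0.    -0.009] circ ((-1.1367439031600952, -1.5362385511398315), 36.193336486816406)
yaw tool y 39.211756069542425
```

View pics/heldc.png

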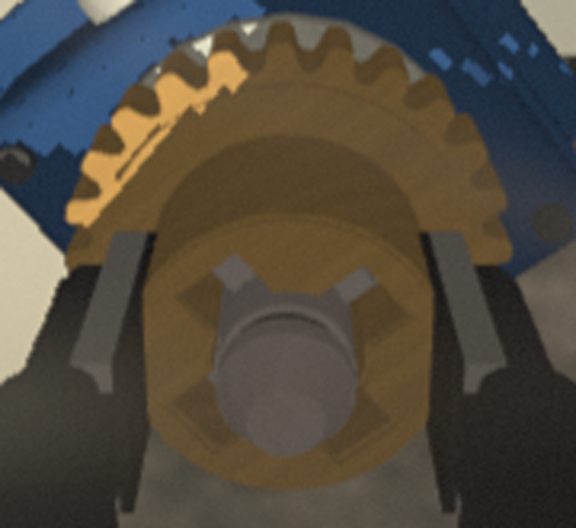

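```bash
python3 - <<'E'
from h import *
z=np.load("w7.npz");im,d=z["im"],z["d"];R=q2R(z["q"]);C=wristC(dict(position=z["pos"],ee_rot=z["q"]))
W=cloud("wrist",d,C);T=(W-z["pos"])@R*1000
m=(d>0)&(abs(T[...,1])<12)&(abs(T[...,2])<12)&(T[...,0]<-27)
h,e=np.histogram(T[m][:,0],bins=np.arange(-45,-25,.5));print([(a,int(b)) for a,b in zip(e,h) if b])
k=m&(T[...,0]<-36);print("tip x med",np.median(T[k][:,0]),"axis",T[k].mean(0),np.median(W[k][:,2]))
E
```

```text
[(np.float64(-39.5), 3), (np.float64(-39.0), 15), (np.float64(-38.5), 66), (np.float64(-38.0), 168), (np.float64(-37.5), 162), (np.float64(-37.0), 101), (np.float64(-36.5), 71), (np.float64(-36.0), 60), (np.float64(-35.5), 69), (np.float64(-35.0), 70), (np.float64(-34.5), 70), (np.float64(-34.0), 72), (np.float64(-33.5), 73), (np.float64(-33.0), 96), (np.float64(-32.5), 92), (np.float64(-32.0), 66), (np.float64(-31.5), 59), (np.float64(-31.0), 41), (np.float64(-30.5), 28), (np.float64(-30.0), 29), (np.float64(-29.5), 24), (np.float64(-29.0), 24), (np.float64(-28.5), 17), (np.float64(-28.0), 6)]
tip x med -77.56360856254264 axis [-70.7793313   -0.52863137  -8.59046838] 0.1517529591307904
```

The shaft tip stands 14.4 mm above the hub top, so the hub top is at about 97.6 mm and the underside at about 55.6 mm. The groove's lower edge at 99.5 mm is clear. I'll add 0.8 mm of press for margin.

Emit:
play_rows(plan=[[[1,0.0008,0,0,0],[1,0.0008,0,0,0],[1,0.0008,0,0,0],[1,0.0008,0,0,0]]])

```text
clock: 12.0
position: [0.4958, 0.2203, 0.0743]
ee_rot: [0.639, 0.303, 0.639, -0.303]
contact_force: [-1.8, -1.1, 9.6]
width: 0.0387
```

```bash
python3 settle.py 2;  python3 - <<'E'
from h import *
s=manip.get_state()
im,d=manip.get_image("wrist");cv2.imwrite("pics/w8.png",im[180:345,230:410,::-1].repeat(3,0).repeat(3,1))
R=q2R(s["ee_rot"]);C=wristC(s);W=cloud("wrist",d,C);T=(W-s["position"])@R*1000
m=(d>0)&(abs(T[...,1])<12)&(abs(T[...,2])<12)&(T[...,0]<-35)&(T[...,0]>-41)
tip=np.percentile(T[m][:,0],35)
h=(d>0)&(np.hypot(T[...,1]+1.2,T[...,2]+1)<21)&(np.hypot(T[...,1]+1.2,T[...,2]+1)>18)&(T[...,0]<-20)&(T[...,0]>-27)
print("tip",tip,"hub",np.median(T[h][:,0]),"hub height",112-(np.median(T[h][:,0])-tip))
E
python3 settle.py 0
```

```text
12.1 [0.4957 0.2203 0.0743] qd 0.002 tilt [-2.e-04 -3.e-04 -1.e+00] yaw 39.22 F [-2.8 -1.1  8.1] w 0.039
tip -37.46920303830783 hub -23.38901801685957 hub height 97.91981497855174
12.15 [0.4958 0.2203 0.0743] qd 0.002 tilt [-2.e-04 -3.e-04 -1.e+00] yaw 39.22 F [-2.5 -0.8  9.1] w 0.0392
```

View pics/w8.png

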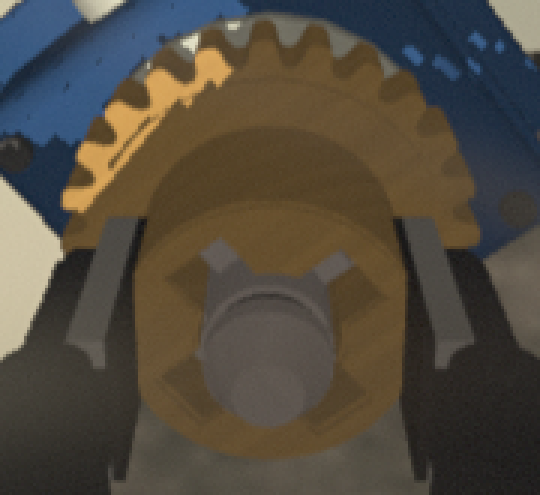

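The measured-pose restart ate that 0.8 mm (spring sag). One more, slightly larger.

Emit:
play_rows(plan=[[[1,0.001,0,0,0],[1,0.002,0,0,0],[1,0.002,0,0,0],[1,0.002,0,0,0],[1,0.002,0,0,0]]])

```text
clock: 12.65
position: [0.4958, 0.2203, 0.0732]
ee_rot: [0.639, 0.303, 0.639, -0.303]
contact_force: [-3.0, -1.3, 9.2]
width: 0.039
```

```bash
python3 settle.py 4; python3 - <<'E'
from h import *
s=manip.get_state()
im,d=manip.get_image("wrist")
R=q2R(s["ee_rot"]);C=wristC(s);W=cloud("wrist",d,C);T=(W-s["position"])@R*1000
m=(d>0)&(abs(T[...,1])<12)&(abs(T[...,2])<12)&(T[...,0]<-35)&(T[...,0]>-42)
tip=np.percentile(T[m][:,0],35)
h=(d>0)&(np.hypot(T[...,1]+1.2,T[...,2]+1)<21)&(np.hypot(T[...,1]+1.2,T[...,2]+1)>18)&(T[...,0]<-20)&(T[...,0]>-27)
print("tip",tip,"hub",np.median(T[h][:,0]),"hub height",112-(np.median(T[h][:,0])-tip), "by pose",s["position"][2]*1000-np.median(T[h][:,0]))
im,d=manip.get_image("top");cv2.imwrite("pics/top9.png",im[:,:,::-1])
E
```

```text
12.85 [0.4958 0.2203 0.0732] qd 0.001 tilt [ 4.e-04 -2.e-04 -1.e+00] yaw 39.22 F [-3.  -0.8  9.4] w 0.0389
tip -38.38726771843779 hub -23.423212747515347 hub height 97.03594502907755 by pose 96.64209832715014
```

View pics/top9.png

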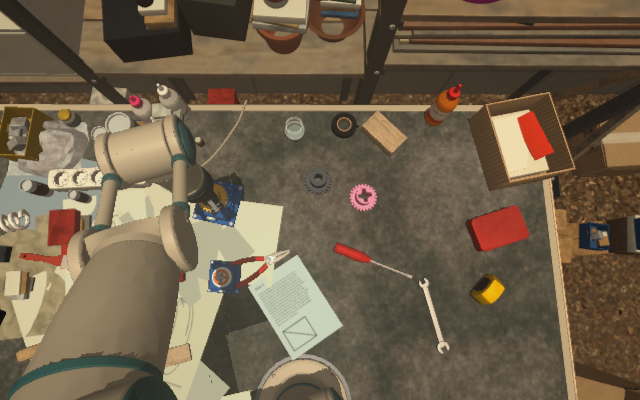

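The hub top is now at about 97 mm, so the underside is at about 55 mm and the washer is down about 9 mm. The force is steady. In the top view the dark gear (318,180), pink gear (363,197), tape (344,125), jar (294,128) and offcut (384,132) are where they started. Handing in.

```bash
python3 -c "
from rig import manip
print(manip.sign_off()); s=manip.get_state(); print(s['clock'],s['position'],s['contact_force'],s['width'])"
```

```text
the job is handed in; nothing more can be done
None
the job is handed in; nothing more can be done
```

The brass gear is on the shaft of the gearbox with the stated size, meshed with its splines and pressed down on the spring washer. I handed the job in at about 13 s with the gripper still holding it down. No verdict is reported.

**How it went:** I gripped the gear by its hub, turned it about 29° to line up with the splines, and it slid on without jamming.

**Last checks:**
- **Height:** the hub top is at about 97 mm. The wrist camera relative to the shaft tip gave 97.0 mm and the arm pose gave 96.6 mm. That puts the underside at about 55 mm and the washer about 9 mm down, so the groove (from 99.5 mm) is clear.
- **Tilt and push:** the gear's tilt in the grip was under 0.01 rad when last measured. The upward force was about 9 N and steady, about 11–12 N once the gear's weight is allowed for.
- **Rest of the bench:** in the last top view the dark gear, pink gear, tape, jar and offcut look unmoved.

**What disagreed:**
- **Extra press:** a first extra press of 0.8 mm had no effect, so I repeated it with 2 mm.
- **Grip:** the gripper reads 39 mm on the 44 mm hub, and the camera puts the gear about 1.2 mm off the finger centre line.
- **Side force:** about 3 N remained on the shaft.

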